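Put the spray cans away in their cups

TASK

Put the four red-capped spray cans away in the four steel cups on the bench, one can to a cup by size: the largest can in the largest cup, the second largest in the second largest, and so on down to the smallest; one of the cans still has to be lifted out of the divided carton. Each must stand upright on the floor of its cup and be let go, and the amber jar with the yellow lid must not be knocked over.

Things in the scene. Friction and masses are not known exactly. Their poses are not given: they have to be found in the camera images.
- can_xl: largest of four aerosol spray cans: bare aluminium cylinder 65 mm in diameter with a paper band, rounded shoulder and a fixed round red cap 56 mm in diameter that is the topmost 30 mm; 132 mm tall over all; stands upright on the bench; loose, the cap does not come off and can be gripped. Origin at the centre of its underside, z up its axis.
- can_l: second largest of four aerosol spray cans: bare aluminium cylinder 53 mm in diameter with a paper band, rounded shoulder and a fixed round red cap 44 mm in diameter that is the topmost 30 mm; 122 mm tall over all; stands upright on the bench; loose, the cap does not come off and can be gripped. Origin at the centre of its underside, z up its axis.
- can_m: second smallest of four aerosol spray cans: bare aluminium cylinder 42 mm in diameter with a paper band, rounded shoulder and a fixed round red cap 32 mm in diameter that is the topmost 30 mm; 112 mm tall over all; stands in one cell of the carton, its floor 4 mm above the bench; loose, the cap does not come off and can be gripped. Origin at the centre of its underside, z up its axis.
- can_s: smallest of four aerosol spray cans: bare aluminium cylinder 32 mm in diameter with a paper band, rounded shoulder and a fixed round red cap 26 mm in diameter that is the topmost 30 mm; 104 mm tall over all; stands upright on the bench; loose, the cap does not come off and can be gripped. Origin at the centre of its underside, z up its axis.
- cup_xl: largest of four round open steel cups (cut-down tins) fixed to the bench: 81 mm inside diameter, wall 3 mm, 22 mm high, floor 3 mm thick; belongs to the largest can. Origin at the centre of its underside, z up.
- cup_l: second largest of four round open steel cups (cut-down tins) fixed to the bench: 69 mm inside diameter, wall 3 mm, 22 mm high, floor 3 mm thick; belongs to the second largest can. Origin at the centre of its underside, z up.
- cup_m: second smallest of four round open steel cups (cut-down tins) fixed to the bench: 58 mm inside diameter, wall 3 mm, 22 mm high, floor 3 mm thick; belongs to the second smallest can. Origin at the centre of its underside, z up.
- cup_s: smallest of four round open steel cups (cut-down tins) fixed to the bench: 48 mm inside diameter, wall 3 mm, 22 mm high, floor 3 mm thick; belongs to the smallest can. Origin at the centre of its underside, z up.
- carton: open cardboard carton 190 x 190 mm, 100 mm high, fixed to the bench, walls, floor and dividers 4 mm, split by a cross into 2 x 2 cells 89 mm wide; cell centres at x, y = +-46.5 mm. One cell holds can_m (about in its middle), two hold glass jars 88 mm tall, one is empty. Origin at the centre of its underside, x and y along its sides.
- jar: amber glass jar with a yellow lid, 72 mm in diameter, 85 mm tall, loose, standing among the spray cans (with a green glass bottle 56 mm in diameter, 120 mm tall); not to be knocked over. Origin at the centre of its underside, z up.
Not all that is in view belongs to the job. What is shaped like the cup_m but blue or purple is not meant.

How it is judged:
By the outcome, as a careful person would: the job done as asked, in the order asked, and still so for the second after the job is handed in, with the robot touching nothing.
It also fails if it takes over 115 s, if anything falls off the work surface, if the arm or the gripper's body presses on something with over 40 N, if the wrist force passes 120 N, or if a joint passes its speed limit or range.

ROBOT

A 6-joint arm with a two-finger parallel gripper is mounted at the origin on the work surface. World frame = base frame: x ahead of the robot, y to its left, z up, the work surface at z = 0. Lengths are in m, angles in degrees, forces in N, time in s.
With the tool pointing down it reaches from about 0.4 to 0.825 m from the base axis. Payload 7 kg.
Tool frame: the origin (TCP) lies midway between the tips of the shut fingers; the grasp point (between the pads) lies 19 mm behind it; z points along the fingers, y is the line along which they close (so a half turn about z gives the same grasp; the last joint's range is limited). The gripper opens to 88 mm and grips with 3 to 60 N. Pads are 19 mm wide; open, the fingers measure 130 mm over their backs; the gripper's body (78 mm by 193 mm) begins 47 mm behind the grasp point.
Start: joints at [86.809, 20.546, 0.682, 0, -70.136, -16.507], TCP at [0.228, 0.635, 0.227] pointing down, gripper open.
Joint ranges: [-176.03, 176.03], [-82.01, 121.73], [-58.28, 71.71], [-173.87, 95.51], [-174.79, -0.11], [-173.66, 173.66]. Speed limits (degrees/s): [136.94, 136.94, 172.46, 180, 180, 180].

INTERFACE

Orientations are given as a 3x3 rotation matrix whose columns are the frame's x, y, z axes.
In Python, from rig import robot gives the robot as it stands. Calls block until the motion is done:
- robot.goto(position, orientation): joint-space move of the TCP to a pose.
- robot.servo_line(position, ori=None, speed=0.15): straight line of the TCP; ori=None keeps the orientation; speed is the mean speed in m/s.
- robot.movej(angles): joint-space move.
- robot.move_gripper(opening): opening from 0.0 (shut) to 1.0 (fully open); the grip force is fixed at half the most; returns when the fingers have stopped.
- robot.dwell(seconds).
- robot.ik(position, orientation): joint angles nearest the present ones, or None.
- robot.grab_frame(name): name is "scene" or "top"; returns (picture, depth): 420x560x3 uint8, red, green, blue; 420x560 float32, m along the optical axis (not along the pixel's ray), 0 where there is no reading.
- robot.camera_info(name): a dict with "vfov" (degrees; the focal length in pixels is half the picture's height over the tangent of half this angle, whatever the lens; pixels are square), "cx", "cy" (the principal point, pixels), "view" (4x4, takes a point from world to camera coordinates). Camera axes: x right, y down, z forward; pixel columns grow to the right and rows downward; lengths in m; the calibration is good to about 2 mm. A picture is of the moment at which its call begins. camera_info takes no time and is no camera call.
A pose or a line that the arm cannot do raises robot.Unreachable and nothing moves.
- robot.job_done(): hands the job in; it is judged then, once.
Readings, each from a call of its own:
- robot.read_t(): time.
- robot.read_qpos(): joint angles.
- robot.read_qvel(): joint speeds.
- robot.read_effort(): joint torques, N m.
- robot.read_position(): TCP position.
- robot.read_tcp_rot(): TCP orientation.
- robot.read_force(): force on the tool from outside, world axes, zero at the start.
- robot.read_ft_torque(): the same for the moment, N m.
- robot.read_grip_width(): opening from 0.0 (shut) to 1.0 (fully open).
- robot.read_finger_force(): force on a finger pad.
Only numpy, scipy, OpenCV 4.12 (cv2) and the standard library are available. Lean on these libraries where they do the work, as an engineer would, in place of code of your own. Each camera call takes 0.05 s, during which the arm holds its last target. There are 200 camera calls.

## Working session

There is one attempt and no reset: what is moved stays moved. The work goes in short steps, each a Python script; the robot and the scene stay as the last script left them, time stands still between calls to the robot, and variables do not carry over. Pictures are saved under pics/ and viewed, at most 14 in all, crops included, and the job is handed in when it is done.

```bash
ls; mkdir -p pics
python3 - <<'E'
from rig import robot
import cv2, numpy as np
for n in("scene","top"):
    p,d=robot.grab_frame(n); cv2.imwrite(f"pics/{n}0.png",p[...,::-1]); np.save(f"{n}_d.npy",d); np.save(f"{n}_p.npy",p)
    print(n,robot.camera_info(n),(d>0).mean(),d[d>0].min(),d.max())
print(robot.read_t(),robot.read_tcp_rot())
E
```

```text
pics
scene {'vfov': 46.456937422428005, 'cx': 283.93680638224805, 'cy': 213.99714710723563, 'view': array([[-0.28755342,  0.95762966,  0.0160771 ,  0.13859622],
       [ 0.55784482,  0.18110524, -0.80994447, -0.27693522],
       [-0.7785385 , -0.22393377, -0.58628617,  1.624215  ],
       [ 0.        ,  0.        ,  0.        ,  1.        ]])} 0.9909353741496598 0.7783373 3.999916
top {'vfov': 48.844146233022045, 'cx': 278.62483814543725, 'cy': 209.2724458477468, 'view': array([[ 0.01536733, -0.9997706 , -0.01491982,  0.02317556],
       [-0.98931478, -0.0130396 , -0.14521099,  0.53583723],
       [ 0.14498313,  0.01699191, -0.98928821,  1.05199405],
       [ 0.        ,  0.        ,  0.        ,  1.        ]])} 0.9958418367346938 0.8971486 2.0581594
0.1 [[ 9.41444434e-01 -3.37167972e-01 -3.69499509e-04]
 [-3.37168143e-01 -9.41443310e-01 -1.46214688e-03]
 [ 1.45126256e-04  1.50111350e-03 -9.99998863e-01]]
```

View pics/scene0.png

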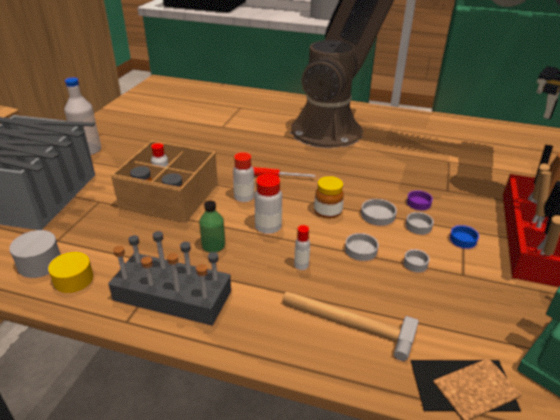

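View pics/top0.png

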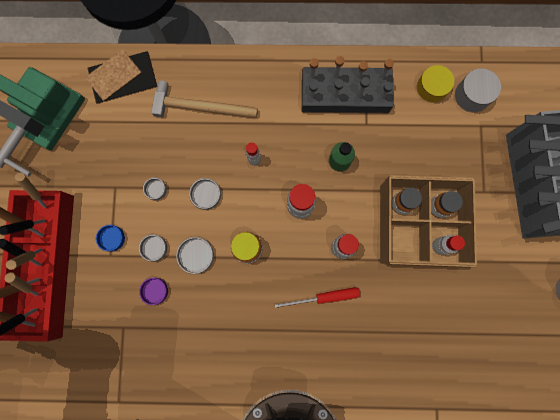

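Top view: red caps at (302,197), (347,245), (455,243) in the carton and (253,152); jar lid at (245,246); steel cups at (195,255), (206,194), (153,248), (155,189). The blue cup (110,238) and purple cup (154,291) are decoys. The scene view shows the same layout. Next I measure positions from both views.

```bash
cat > vis.py <<'E'
import numpy as np, cv2
def cloud(info,d):
    h,w=d.shape; f=h/2/np.tan(np.radians(info["vfov"]/2))
    v,u=np.mgrid[:h,:w]; V=info["view"]
    c=np.stack([(u-info["cx"])/f*d,(v-info["cy"])/f*d,d],-1)
    return (c-V[:3,3])@V[:3,:3]
def circ(P):
    A=np.c_[2*P,np.ones(len(P))]; s=np.linalg.lstsq(A,(P**2).sum(1),rcond=None)[0]
    return s[:2],np.sqrt(s[2]+s[:2]@s[:2])
def ray_plane(info,u,v,z,h=420):
    f=h/2/np.tan(np.radians(info["vfov"]/2)); V=info["view"]; R=V[:3,:3]
    o=-R.T@V[:3,3]; r=R.T@np.array([(u-info["cx"])/f,(v-info["cy"])/f,1]); return (o+r*(z-o[2])/r[2])[:2]
def mask(p,kind):
    h=cv2.cvtColor(p,cv2.COLOR_RGB2HSV); H,S,V=h[...,0].astype(int),h[...,1],h[...,2]
    if kind=="red": return ((H<6)|(H>174))&(S>170)&(V>70)
    if kind=="yellow": return (H>22)&(H<32)&(S>180)&(V>90)
    if kind=="steel": return (S<60)&(V>70)
E
cat > meas.py <<'E'
import numpy as np, cv2
from vis import *
from rig import robot
for n in("scene","top"):
    p=np.load(f"{n}_p.npy"); d=np.load(f"{n}_d.npy"); info=robot.camera_info(n); W=cloud(info,d)
    bench=(W[...,0]>.3)&(W[...,0]<.7)&(abs(W[...,1])<.4)&(abs(W[...,2])<.012)
    print(n,"bench z",np.median(W[bench][:,2]))
    for k in("red","yellow","steel"):
        m=mask(p,k)&(W[...,0]>.25)&(W[...,0]<.9)&(abs(W[...,1])<.6)&(W[...,2]>(.004 if k=="steel" else .03))&(W[...,2]<.2)
        if k=="steel": m&=W[...,2]<.035
        nl,lab,st,ce=cv2.connectedComponentsWithStats(m.astype(np.uint8),connectivity=8)
        for i in range(1,nl):
            if st[i,4]<25: continue
            P=W[lab==i]; zt=np.percentile(P[:,2],90); T=P[P[:,2]>zt-.005]
            c=(T[:,:2].min(0)+T[:,:2].max(0))/2
            cc,r=circ(T[:,:2])
            print(k,ce[i].round(0),st[i,4],"ztop %.4f"%zt,"box c",c.round(4),"ext",np.ptp(T[:,:2],axis=0).round(3),"mean",T[:,:2].mean(0).round(4),"circ",cc.round(4),r.round(4))
E
python3 meas.py
```

```text
scene bench z 0.0020237371389634252
red [157. 149.] 139 ztop 0.1192 box c [ 0.4638 -0.3535] ext [0.029 0.027] mean [ 0.4643 -0.3533] circ [ 0.4624 -0.3542] 0.011
red [243. 160.] 212 ztop 0.1250 box c [ 0.4564 -0.119 ] ext [0.039 0.038] mean [ 0.4581 -0.1179] circ [ 0.4567 -0.1185] 0.0147
red [268. 184.] 436 ztop 0.1346 box c [ 0.5532 -0.0198] ext [0.058 0.055] mean [ 0.5565 -0.0192] circ [ 0.5555 -0.0195] 0.0202
red [525. 233.] 1869 ztop 0.0720 box c [0.4121 0.5689] ext [0.324 0.062] mean [0.4591 0.5513] circ [0.4275 0.655 ] 0.1468
red [303. 233.] 144 ztop 0.1064 box c [0.6723 0.0965] ext [0.022 0.021] mean [0.6731 0.0963] circ [0.6724 0.0959] 0.0081
yellow [330. 183.] 271 ztop 0.0881 box c [0.4507 0.1069] ext [0.06 0.06] mean [0.4514 0.1068] circ [0.4506 0.1066] 0.0216
yellow [ 68. 265.] 779 ztop 0.0483 box c [ 0.8612 -0.3488] ext [0.076 0.078] mean [ 0.8628 -0.3484] circ [ 0.862  -0.3487] 0.0277
steel [244. 195.] 172 ztop 0.0311 box c [ 0.4651 -0.1151] ext [0.032 0.04 ] mean [ 0.4721 -0.1125] circ [ 0.456  -0.1192] 0.0223
steel [378. 212.] 605 ztop 0.0215 box c [0.4291 0.2316] ext 
[... 2880 characters left out ...]
2 0.3313] ext [0.06  0.062] mean [0.4417 0.3312] circ [0.4421 0.3316] 0.0301
steel [196. 255.] 418 ztop 0.0232 box c [0.4261 0.23  ] ext [0.085 0.087] mean [0.4277 0.2275] circ [0.4259 0.2297] 0.0417
steel [147. 247.] 61 ztop 0.0075 box c [0.4456 0.3477] ext [0.041 0.026] mean [0.444  0.3475] circ [0.4451 0.3428] 0.0138
steel [435. 247.] 54 ztop 0.0333 box c [ 0.4548 -0.3431] ext [0.037 0.016] mean [ 0.4533 -0.3399] circ [ 0.4568 -0.3567] 0.0213
steel [183. 255.] 30 ztop 0.0066 box c [0.425  0.2587] ext [0.017 0.022] mean [0.4258 0.2601] circ [0.4256 0.26  ] 0.0082
steel [295. 302.] 107 ztop 0.0184 box c [ 0.3189 -0.0116] ext [0.022 0.096] mean [ 0.3197 -0.0131] circ [ 0.3139 -0.0142] 0.0298
```

```bash
cat > act.py <<'E'
import numpy as np
from rig import robot
CAN=dict(xl=(.553,-.020,.133),l=(.4535,-.120,.1235),m=(.460,-.355,.117),s=(.669,.0953,.105))   # x,y,top z
CUP=dict(xl=(.4276,.230),l=(.577,.2118),m=(.4438,.3319),s=(.5873,.3355))
H=dict(xl=.132,l=.122,m=.112,s=.104); GRIP=.025; HI=.30
def rot(a):                       # tool down, closing axis at angle a in the xy plane
    a=np.radians(a); y=np.array([np.cos(a),np.sin(a),0]); z=np.array([0,0,-1.]); return np.c_[np.cross(y,z),y,z]
def pick_rot(p,a):
    q0=robot.read_qpos(); best=None
    for k in(a,a+180):
        q=robot.ik(p,rot(k))
        if q is not None:
            c=np.abs(np.array(q)-q0).max()
            if best is None or c<best[0]: best=(c,k)
    return rot(best[1]),best
def over(x,y,a): R,b=pick_rot((x,y,HI),a); robot.goto((x,y,HI),R)
def grasp(n,a,opening=1.):
    x,y,t=CAN[n]; over(x,y,a); robot.move_gripper(opening)
    robot.servo_line((x,y,t-GRIP),speed=.12); robot.move_gripper(0)
    print(n,"width mm",88*robot.read_grip_width(),"F",robot.read_finger_force(),robot.read_force(),"t",robot.read_t())
    robot.servo_line((x,y,HI),speed=.15); print("lifted",88*robot.read_grip_width(),robot.read_force())
E
python3 - <<'E'
from act import *
for n in CAN:
    for p in(CAN[n][:2],CUP[n]):
        for z in(.08,.30):
            print(n,p,z,[None if (q:=robot.ik((*p,z),rot(a))) is None else np.round(q,0).tolist() for a in(0,45,90,135,180,270)])
E
```

```text
xl (0.553, -0.02) 0.08 [[18.0, 17.0, -26.0, 0.0, -47.0, 162.0], [18.0, 17.0, -26.0, 0.0, -47.0, -153.0], [18.0, 17.0, -26.0, 0.0, -47.0, -108.0], [18.0, 17.0, -26.0, 0.0, -47.0, -63.0], [18.0, 17.0, -26.0, 0.0, -47.0, -18.0], [18.0, 17.0, -26.0, 0.0, -47.0, 72.0]]
xl (0.553, -0.02) 0.3 [[18.0, 7.0, -8.0, 0.0, -75.0, 162.0], [18.0, 7.0, -8.0, 0.0, -75.0, -153.0], [18.0, 7.0, -8.0, 0.0, -75.0, -108.0], [18.0, 7.0, -8.0, 0.0, -75.0, -63.0], [18.0, 7.0, -8.0, 0.0, -75.0, -18.0], [18.0, 7.0, -8.0, 0.0, -75.0, 72.0]]
xl (0.4276, 0.23) 0.08 [[52.0, 12.0, -34.0, 0.0, -45.0, 128.0], [52.0, 12.0, -34.0, 0.0, -45.0, 173.0], [52.0, 12.0, -34.0, -0.0, -45.0, -142.0], [52.0, 12.0, -34.0, 0.0, -45.0, -97.0], [52.0, 12.0, -34.0, 0.0, -45.0, -52.0], [52.0, 12.0, -34.0, 0.0, -45.0, 38.0]]
xl (0.4276, 0.23) 0.3 [[52.0, -0.0, -15.0, 0.0, -75.0, 128.0], [52.0, -0.0, -15.0, 0.0, -75.0, 173.0], [52.0, -0.0, -15.0, 0.0, -75.0, -142.0], [52.0, -0.0, -15.0, 0.0, -75.0, -97.0], [52.0, -0.0, -15.0, 0.0, -75.0, -52.0], [52.0, -0.0, -15.0, 0.0, -75.0, 38.0]]
l (0.4535, -0.12) 0.08 [[9.0, 10.0, -36.0, 0.0, -44.0, 
[... 2284 characters left out ...]
]]
s (0.669, 0.0953) 0.3 [[25.0, 19.0, 7.0, 0.0, -79.0, 155.0], [25.0, 19.0, 7.0, 0.0, -79.0, -160.0], [25.0, 19.0, 7.0, 0.0, -79.0, -115.0], [25.0, 19.0, 7.0, 0.0, -79.0, -70.0], [25.0, 19.0, 7.0, 0.0, -79.0, -25.0], [25.0, 19.0, 7.0, 0.0, -79.0, 65.0]]
s (0.5873, 0.3355) 0.08 [[46.0, 27.0, -9.0, 0.0, -54.0, 134.0], None, [46.0, 27.0, -9.0, 0.0, -54.0, -136.0], [46.0, 27.0, -9.0, 0.0, -54.0, -91.0], [46.0, 27.0, -9.0, 0.0, -54.0, -46.0], [46.0, 27.0, -9.0, 0.0, -54.0, 44.0]]
s (0.5873, 0.3355) 0.3 [[46.0, 19.0, 8.0, 0.0, -79.0, 134.0], None, [46.0, 19.0, 8.0, 0.0, -79.0, -136.0], [46.0, 19.0, 8.0, 0.0, -79.0, -91.0], [46.0, 19.0, 8.0, 0.0, -79.0, -46.0], [46.0, 19.0, 8.0, 0.0, -79.0, 44.0]]
```

Run:
```python
from vis import *
from rig import robot
for n in("top","scene"):
    d=np.load(f"{n}_d.npy"); W=cloud(robot.camera_info(n),d)
    m=(W[...,2]>.097)&(W[...,2]<.106)&(W[...,0]>.38)&(W[...,0]<.66)&(W[...,1]<-.22)&(W[...,1]>-.48)
    P=W[m][:,:2].astype(np.float32); r=cv2.minAreaRect(P); print(n,m.sum(),r)
    b=(W[...,2]>.1)&(W[...,2]<.14)&(W[...,0]>.58)&(W[...,0]<.75)&(W[...,1]>-.2)&(W[...,1]<-.05)
    print("bottle",np.median(W[b],0))
```

```text
top 689 ((0.5070269107818604, -0.3116610050201416), (0.18550242483615875, 0.19777560234069824), 88.95076751708984)
bottle [ 0.66283601 -0.11579935  0.11959152]
scene 574 ((0.5095334649085999, -0.31295111775398254), (0.18819615244865417, 0.20209237933158875), 88.95868682861328)
bottle [ 0.67333005 -0.11278552  0.11794344]
```

Run:
```python
from act import *
from vis import *
p=robot.read_position(); robot.servo_line((p[0],p[1],.32),speed=.2)
grasp("xl",90)
x,y=CUP["xl"]; over(x,y,90); print(robot.read_position(),robot.read_t())
for n in("scene","top"):
    pc,d=robot.grab_frame(n); cv2.imwrite(f"pics/{n}1.png",pc[...,::-1]); W=cloud(robot.camera_info(n),d)
    m=mask(pc,"red")&(np.hypot(W[...,0]-x,W[...,1]-y)<.08)&(W[...,2]>.2)
    P=W[m]; print(n,m.sum(),P.min(0),P.max(0))
    b=(np.hypot(W[...,0]-x,W[...,1]-y)<.06)&(W[...,2]>.17)&(W[...,2]<.26)
    print("body",W[b].min(0),W[b].max(0))
```

```text
xl width mm 55.3445724420126 F 29.999000430107117 [0.62489466 0.70689826 0.70022625] t 5.9
lifted 55.52120930695427 [-0.93888443  0.43404785 -3.2037783 ]
[0.42795347 0.22956468 0.29992265] 8.4167
scene 463 [0.40989891 0.20324627 0.29771603] [0.45835622 0.25790371 0.32924258]
body [0.43006637 0.19662671 0.19204486] [0.46618304 0.26150735 0.25992368]
top 145 [0.41209396 0.19661334 0.32114216] [0.44811731 0.2255149  0.39284815]Traceback (most recent call last):
  File "<stdin>", line 11, in <module>
    return umr_minimum(a, axis, None, out, keepdims, initial, where)
ValueError: zero-size array to reduction operation minimum which has no identity
```

View pics/scene1.png

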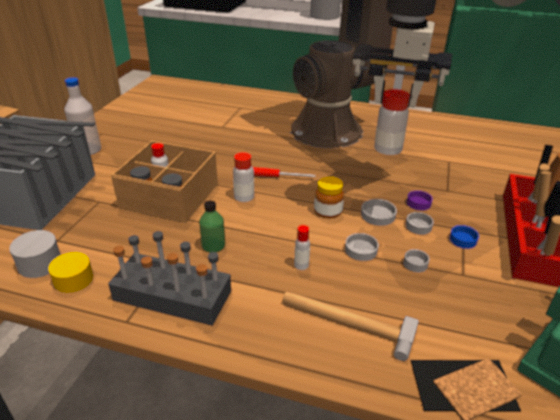

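The scene view shows the XL can hanging upright at (392,125), centred on the gripper to within a few mm, so I lower it into its cup.

```bash
cat >> act.py <<'E'
def place(n,a,opening,base=0.,dx=0.,dy=0.):          # base: floor height the can was picked from
    x,y=CUP[n]; x+=dx; y+=dy; z=CAN[n][2]-GRIP-base+.003; over(x,y,a)
    robot.servo_line((x,y,z+.03),speed=.15); f0=robot.read_force()[2]
    for s in np.arange(.012,-.0031,-.003):          # come down until the cup's floor pushes back
        robot.servo_line((x,y,z+s),speed=.03); f=robot.read_force()[2]-f0
        if f>3: break
    print(n,"set down, above nominal %.4f"%s,"dF %.1f"%f)
    robot.move_gripper(opening); robot.dwell(.2); robot.servo_line((x,y,HI),speed=.18); print("t",robot.read_t(),robot.read_force())
def check(tag):
    import cv2; from vis import cloud,mask
    for n in("scene","top"):
        p,d=robot.grab_frame(n); cv2.imwrite(f"pics/{n}_{tag}.png",p[...,::-1]); W=cloud(robot.camera_info(n),d)
        for k,(x,y) in CUP.items():
            m=mask(p,"red")&(np.hypot(W[...,0]-x,W[...,1]-y)<.05)&(W[...,2]>.06)&(W[...,2]<.16)
            if m.sum()>20: T=W[m]; zt=np.percentile(T[:,2],90); T=T[T[:,2]>zt-.005]; print(n,k,"cap",((T.min(0)+T.max(0))/2).round(4)[:2],"cup",CUP[k],"top %.4f"%zt,"want",H[k]+.003)
E
python3 - <<'E'
from act import *
place("xl",90,.8,dx=-.0015)
grasp("l",90,.85)
check("2")
E
```

```text
xl set down, above nominal -0.0030 dF 23.2
t 13.925 [-0.54962922 -0.14376946 -0.0934257 ]
l width mm 43.53360957900676 F 29.99938577413559 [-0.56990456 -0.49670751  0.89641668] t 18.05
lifted 43.135517731848736 [ 1.31159139 -0.18060448 -1.83911183]
scene xl cap [0.4314 0.2314] cup (0.4276, 0.23) top 0.1378 want 0.135
```

```bash
sed -i 's/np.arange(.012,-.0031,-.003)/np.arange(.003,-.0041,-.0015)/' act.py
python3 - <<'E'
from act import *
place("l",90,.65)
grasp("m",135,.55)
check("3")
E
```

```text
l set down, above nominal -0.0015 dF 8.1
t 26.025 [ 0.19121535 -0.00869328  0.26997755]
m width mm 31.618744072951905 F 30.000940561294556 [0.88672748 1.26600355 2.71669132] t 30.8583
lifted 31.039249176380302 [-0.04077037  0.52497869 -2.24893216]
scene xl cap [0.4311 0.2315] cup (0.4276, 0.23) top 0.1378 want 0.135
scene l cap [0.5774 0.2114] cup (0.577, 0.2118) top 0.1274 want 0.125
top xl cap [0.426  0.2283] cup (0.4276, 0.23) top 0.1374 want 0.135
top l cap [0.5734 0.2104] cup (0.577, 0.2118) top 0.1273 want 0.125
```

View pics/scene_3.png

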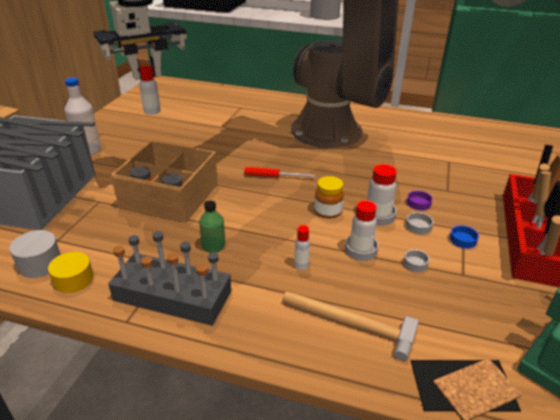

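XL (383,195) and L (363,232) stand upright in their cups. M hangs upright at (150,92), out of the carton, and the jar is untouched.

Run:
```python
from act import *
place("m",0,.55,base=.004)
grasp("s",0,.6)
check("4")
```

```text
m set down, above nominal -0.0015 dF 14.5
t 40.15 [-0.07733733  0.75874646 -1.05552525]
s width mm 25.43910256331718 F 29.999357163906097 [-0.33193708 -0.25470375  1.31221162] t 44.3
lifted 25.485705593704285 [ 0.31088648 -0.45289092 -0.67516507]
scene xl cap [0.4283 0.2309] cup (0.4276, 0.23) top 0.1377 want 0.135
scene l cap [0.5784 0.2119] cup (0.577, 0.2118) top 0.1273 want 0.125
scene m cap [0.4459 0.3311] cup (0.4438, 0.3319) top 0.1172 want 0.115
top xl cap [0.4259 0.2302] cup (0.4276, 0.23) top 0.1376 want 0.135
top l cap [0.5737 0.2104] cup (0.577, 0.2118) top 0.1272 want 0.125
```

View pics/scene_4.png

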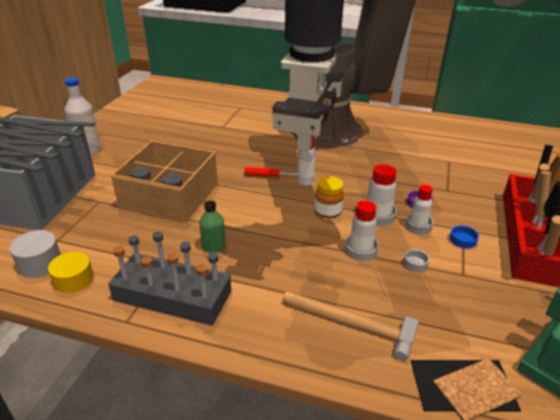

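M stands upright in its cup at (420,210), and S is held at (307,165). I place S and retreat clear.

Run:
```python
from act import *
place("s",0,.55)
R,_=pick_rot((.42,-.12,.33),0); robot.goto((.42,-.12,.33),R); robot.dwell(.5); check("5"); print(robot.read_t())
```

```text
s set down, above nominal -0.0015 dF 7.6
t 52.4167 [-0.78590991  0.02824453 -0.6091791 ]
scene xl cap [0.4301 0.2316] cup (0.4276, 0.23) top 0.1377 want 0.135
scene l cap [0.5779 0.2119] cup (0.577, 0.2118) top 0.1276 want 0.125
scene m cap [0.4463 0.3314] cup (0.4438, 0.3319) top 0.1174 want 0.115
scene s cap [0.5888 0.3355] cup (0.5873, 0.3355) top 0.1091 want 0.107
top l cap [0.5734 0.2099] cup (0.577, 0.2118) top 0.1274 want 0.125
top s cap [0.5855 0.3338] cup (0.5873, 0.3355) top 0.1089 want 0.107
54.7833
```

View pics/scene_5.png

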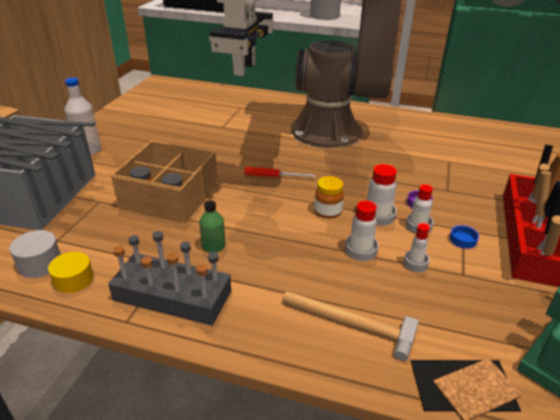

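View pics/top_5.png

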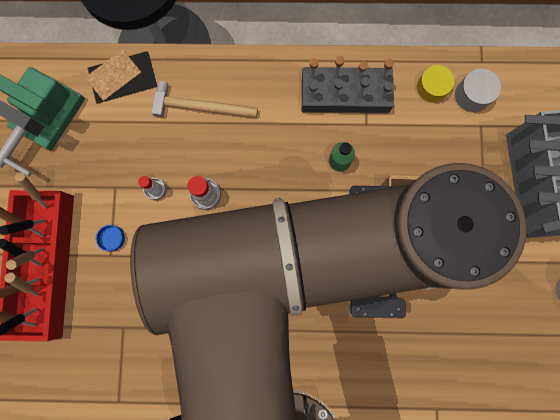

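All four cans stand upright in their cups at (383,195), (365,232), (420,210) and (417,248). The jar is standing at (329,197), and the gripper is empty and clear.

```bash
python3 -c "
from rig import robot
print(robot.job_done())"
```

```text
the job is handed in; nothing more can be done
None
```

The job is handed in: all four cans stand upright and released in their matching cups, the jar is still standing, and the robot's clock was at about 55 s of the 115 s allowed.

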